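# Find the unlatched cover on the instrument case and push it open

## Task

One of the four identical covers on top of the instrument case has lost its catch. Press the covers' ridged pads with the fingertips, one after another and without forcing them, until you find the one that rocks, then push that cover fully open and leave it so, the others closed. Pick nothing up and leave the tools and things around where they are.

Things in the scene. Friction and masses are not known exactly. Their poses are not given: they have to be found in the camera images.
- case: Grey instrument case fixed to the bench, 210 (x) x 360 (y) x 75 mm high. Origin: centre of its underside, z up; its front (-x, vents and sockets) faces the robot. A bar handle stands out 26 mm at each end, 40 mm up. Four identical covers lie flush in its top in a row along its y, 80 mm apart; behind them (x over +20 mm) lie the screwdriver and dish.
- cover1 (a joint): Tipping angle (rad) of the leftmost (+y) cover, an aluminium plate 75 (case x) x 66 x 5 mm. Pivot line along case y, 52 mm from its near end (case x = -32 mm, 72.5 mm up). 0 closed, flush; grows as the near end sinks and the far end rises; stop at 1.0, fully open. Stiff pivot: turns under about 2 N at the pad, stays where left.
- pad1 (a point): Middle of the ridged press pad of cover1, on its top face, 37 mm from its pivot line towards the case's front, 15 mm from its near end; moves with the cover. Axes as the case's when closed.
- cover2 (a joint): Tipping angle (rad) of the second from the left cover, an aluminium plate 75 (case x) x 66 x 5 mm. Pivot line along case y, 52 mm from its near end (case x = -32 mm, 72.5 mm up). 0 closed, flush; grows as the near end sinks and the far end rises; stop at 1.0, fully open. Held by its sprung catch, a cover gives under 2 mm (0.055 rad) at 20 N; the uncaught one, any of the four, tips on.
- pad2 (a point): Middle of the ridged press pad of cover2, on its top face, 37 mm from its pivot line towards the case's front, 15 mm from its near end; moves with the cover. Axes as the case's when closed.
- cover3 (a joint): Tipping angle (rad) of the third from the left cover, an aluminium plate 75 (case x) x 66 x 5 mm. Pivot line along case y, 52 mm from its near end (case x = -32 mm, 72.5 mm up). 0 closed, flush; grows as the near end sinks and the far end rises; stop at 1.0, fully open. Below is a hollow 60 mm deep. Closed fingertips 26 mm from the pivot line and 34 mm below the case top open it fully.
- pad3 (a point): Middle of the ridged press pad of cover3, on its top face, 37 mm from its pivot line towards the case's front, 15 mm from its near end; moves with the cover. Axes as the case's when closed.
- cover4 (a joint): Tipping angle (rad) of the rightmost (-y) cover, an aluminium plate 75 (case x) x 66 x 5 mm. Pivot line along case y, 52 mm from its near end (case x = -32 mm, 72.5 mm up). 0 closed, flush; grows as the near end sinks and the far end rises; stop at 1.0, fully open. The catches are inside, out of sight.
- pad4 (a point): Middle of the ridged press pad of cover4, on its top face, 37 mm from its pivot line towards the case's front, 15 mm from its near end; moves with the cover. Axes as the case's when closed.
- driver: A teal-handled screwdriver, 14 x 157 x 12 mm, loose on the case's top behind the covers, lying roughly along the row. Origin at the centre of its underside. A bystander.
- dish: A round metal screw dish, 68 mm across, 16 mm high, loose on the case's top behind the covers. Origin at the centre of its underside. A bystander.
- black_tape: A roll of black tape, 57 mm across, 19 mm high, lying loose on the bench to the left. Origin at the centre of its underside. A bystander.
- cutters: Red-handled side cutters, 59 x 112 x 11 mm, lying loose on the bench to the left. Origin at the centre of the underside. A bystander.
- white_jar: A small round white jar, 39 mm across, 29 mm high, loose on the bench to the right. Origin at the centre of its underside. A bystander.

How it is judged:
By the outcome, as a careful person would: the job done as asked, in the order asked, and still so for the second after the job is handed in, with the robot touching nothing.
It also fails if it takes over 42 s, if anything falls off the work surface, if the arm or the gripper's body presses on something with over 40 N, if the wrist force passes 120 N, or if a joint passes its speed limit or range.

## Robot

A 6-joint arm with a two-finger parallel gripper is mounted at the origin on a cart in front of the work surface, level with it; the furniture and walls round the work are solid. World frame = base frame: x ahead of the robot, y to its left, z up, the work surface at z = 0. Lengths are in mm, angles in rad, forces in N, time in s.
With the tool pointing down it reaches from about 325 to 775 mm from the base axis. Payload 5.5 kg.
Tool frame: the origin (TCP) lies between the finger pads; the fingertips stand 17 mm ahead of it and the grasp point (between the pads) lies 2 mm behind it (manip.nose_length is the distance from the TCP to the fingertips, in mm); z points along the fingers, y is the line along which they close (so a half turn about z gives the same grasp; the last joint's range is limited). The gripper opens to 85 mm and grips with 20 to 120 N. Pads are 22 mm wide; open, the fingers measure 114 mm over their backs; the gripper's body (76 mm by 85 mm) begins 54 mm behind the grasp point. The pads swing forward as they close: fully open they stand 13 mm farther back than shut.
Start: joints at [1.257, 0.091, 1.231, -0, 1.82, -0.057], TCP at [152.396, 580.338, 248.275] pointing down, gripper open.
Joint ranges: [-2.87, 2.87], [-0.86, 2.18], [0.17, 2.46], [-1.51, 4.65], [0.06, 2.69], [-2.65, 2.65]. Speed limits (rad/s): [2.57, 2.57, 3.01, 3.14, 3.14, 3.14].

## Interface

Orientations are given as a unit quaternion [w, x, y, z].
In Python, from workcell import manip, eyes, close_job gives the robot as it stands. The module is installed in compiled form; this text tells all that it offers.
- The arm moves only by the shell command python3 -m jog 'ROWS' [FORCE]. ROWS is JSON, a list that holds one entry, the list of rows, each a list of 7 numbers: the turn, a rotation vector about the world's x, y, z in rad, then the shift along the world's x, y, z in mm, then the finger opening in mm, from 0 to 85.4. In form: [[[wx, wy, wz, x, y, z, gripper], ...]]. A call has 1 to 20 rows; each row is the pose to reach, as a shift and turn from the pose commanded when the call began; what a row does not reach only later rows make up. A row lasts 1/8 s, in which the tool goes at most 62.5 mm and 10.7 degrees, less where a joint would pass 70% of its speed; a pose out of reach is approached as far as the arm can. A call with a gripper value outside its range is refused whole. The fingers move at their own pace and stop on an object; FORCE is the grip in N (left out, the last holds). Time passes only in rows, so rows that repeat a pose let the fingers close. It gives the time, the measured TCP pose, the force, the opening and the grip force at its end, in the units of the state.
- manip.observe(): the state, without advancing time (a new reading comes with each control period).
- eyes.read_camera(name): name is "scene" or "side" or "wrist"; returns a dict with "color" (400x640x3 uint8, red, green, blue), "vfov" (degrees; the focal length in pixels is half the picture's height over the tangent of half this angle, whatever the lens; pixels are square), "cx", "cy" (the principal point, pixels), "cam_to_world" (4x4, takes a point from camera to world coordinates); the wrist camera has in their place "tool_from_camera" (4x4, takes a point from camera to tool coordinates, whose origin is the TCP and whose axes are the flange's). Camera axes: x right, y down, z forward; pixel columns grow to the right and rows downward; lengths in mm; the calibration is good to about 2 mm. The wrist camera is an equidistant fisheye: a pixel r from the principal point sees the ray r / f radians off the axis. A picture is of the moment at which its call begins: read the wrist's pose just before it. There is no depth.
- close_job(): hands the job in; it is judged then, once.
The state is a dict: "t": time; "joint_pos": joint angles; "dq": joint speeds; "tau": joint torques, N m; "tool_pos": TCP position; "orientation": TCP orientation; "force": force on the tool from outside, world axes, zero at the start; "ft_torque": the same for the moment, N m; "opening": finger opening in mm; "grip_force": force on a finger pad.
Only numpy, scipy, OpenCV 4.12 (cv2) and the standard library are available. Lean on these libraries where they do the work, as an engineer would, in place of code of your own. Each camera call takes 0.05 s, during which the arm holds its last target. There are 200 camera calls.

## Working session

There is one attempt and no reset: what is moved stays moved. The work goes in short steps, Python scripts to look and compute and a shell command to move; the robot and the scene stay as the last step left them, time stands still between calls to the robot, and variables do not carry over. Pictures are saved under pics/ and viewed, at most 10 in all, crops included, and the job is handed in when it is done.

```bash
mkdir -p pics
python3 - <<'E'
from workcell import manip, eyes
import cv2,numpy as np
s=manip.observe(); print({k:np.round(v,3).tolist() for k,v in s.items()}, manip.nose_length)
for n in("scene","side"):
    c=eyes.read_camera(n); cv2.imwrite(f"pics/{n}0.png",c["color"][:,:,::-1]); print(n,c["vfov"],c["cx"],c["cy"],np.round(c["cam_to_world"],3).tolist())
E
```

```text
{'t': 0.0, 'joint_pos': [1.257, 0.092, 1.232, -0.0, 1.82, -0.057], 'dq': [0.001, 0.002, 0.0, -0.0, 0.0, -0.001], 'tau': [-0.0, -45.871, -41.804, 0.0, 0.011, 0.0], 'tool_pos': [152.317, 580.088, 247.173], 'orientation': [-0.0, 0.128, 0.992, -0.001], 'force': [0.028, -0.261, 0.418], 'ft_torque': [-0.005, 0.031, -0.01], 'grip_force': 0.0, 'opening': 85.469} 17.0
scene 50.17709612121424 323.8720863191984 192.69625916252176 [[0.815, -0.395, 0.423, 82.085], [-0.579, -0.537, 0.614, -720.296], [-0.015, -0.746, -0.666, 868.966], [0.0, 0.0, 0.0, 1.0]]
side 47.32252011360467 324.70366064932233 204.4571855061619 [[-0.866, -0.3, 0.399, 89.056], [-0.499, 0.485, -0.718, 841.875], [0.022, -0.822, -0.57, 742.304], [0.0, 0.0, 0.0, 1.0]]
```

View pics/scene0.png

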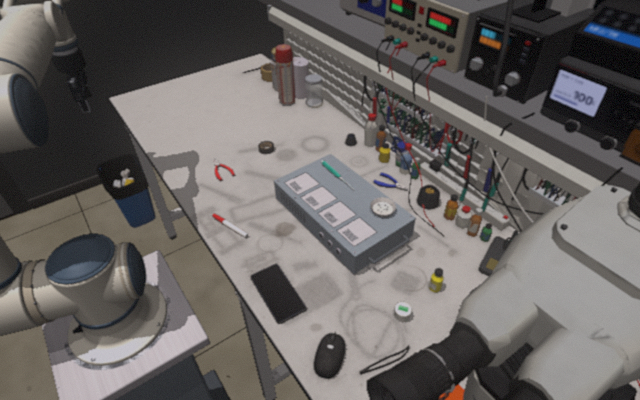

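View pics/side0.png

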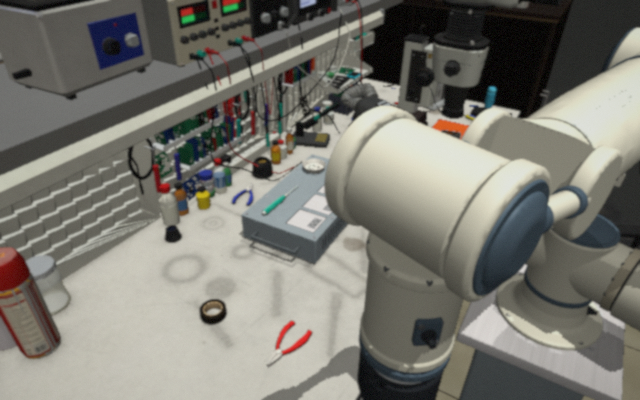

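The scene picture shows the case with its top corners near (276,183), (328,157), (413,226), (356,254). The white labelled covers run from (300,184) to (355,231), and the dish is at (383,209). The side view is partly blocked by the arm. I'll zoom in.

```bash
cat > h.py <<'E'
import numpy as np,cv2
from workcell import manip,eyes
from scipy.spatial.transform import Rotation as R
def ray_plane(c,uv,z):
    f=200/np.tan(np.radians(c["vfov"]/2)); M=np.array(c["cam_to_world"])
    d=M[:3,:3]@np.array([(uv[0]-c["cx"])/f,(uv[1]-c["cy"])/f,1]); o=M[:3,3]
    return o+d*(z-o[2])/d[2]
def wrist_plane(c,s,uv,z):
    f=200/np.tan(np.radians(c["vfov"]/2)); T=np.array(c["tool_from_camera"])
    q=s["orientation"]; Rw=R.from_quat([q[1],q[2],q[3],q[0]]).as_matrix()
    v=np.array([uv[0]-c["cx"],uv[1]-c["cy"]]); r=np.hypot(*v); a=r/f
    d=np.array([*(v/max(r,1e-9)*np.sin(a)),np.cos(a)])
    d=Rw@T[:3,:3]@d; o=Rw@T[:3,3]+s["tool_pos"]
    return o+d*(z-o[2])/d[2]
E
python3 - <<'E'
from h import *
c=eyes.read_camera("scene")
im=c["color"][145:275,260:430,::-1]
cv2.imwrite("pics/crop1.png",cv2.resize(im,None,fx=4.5,fy=4.5,interpolation=cv2.INTER_CUBIC))
for p in [(276,183),(328,157),(413,226),(356,254)]: print(p,ray_plane(c,p,75).round(0))
E
```

```text
(276, 183) [500. 126.  75.]
(328, 157) [692. 138.  75.]
(413, 226) [ 696. -228.   75.]
(356, 254) [ 521. -215.   75.]
```

View pics/crop1.png

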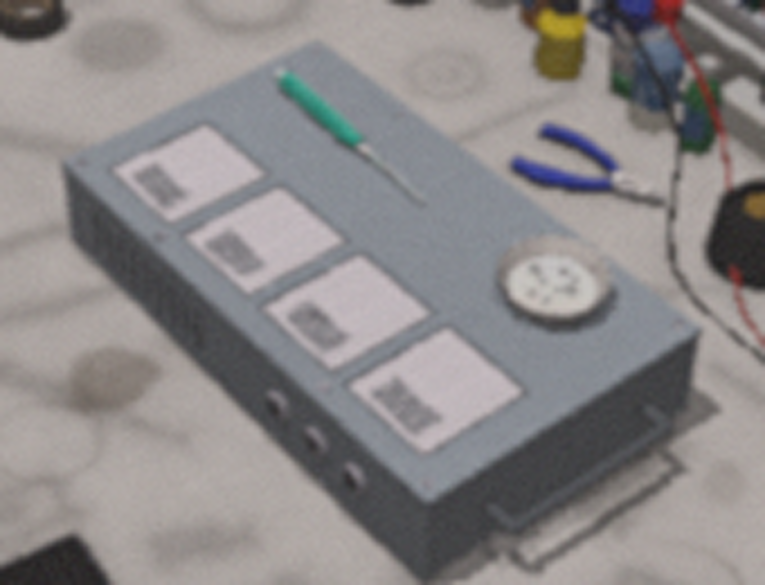

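The crop shows the four covers with ridged pads at about (160,185), (235,254), (318,326), (407,405). The case's top corners are at (66,165), (318,42), (697,335), (430,500). Next I convert these to world positions.

Run:
```python
from h import *
c=eyes.read_camera("scene")
g=lambda u,v,z=75: ray_plane(c,(260+(u+.5)/4.5-.5,145+(v+.5)/4.5-.5),z)[:2]
obs=np.array([g(*p) for p in [(66,165),(318,42),(697,335),(430,500),(160,185),(237,254),(318,326),(407,405)]])
mod=np.array([(-105,180),(105,180),(105,-180),(-105,-180)]+[(-69,y) for y in(120,40,-40,-120)],float)
print(obs.round(0).tolist())
mc,oc=mod.mean(0),obs.mean(0);A,B=mod-mc,obs-oc
th=np.arctan2((A[:,0]*B[:,1]-A[:,1]*B[:,0]).sum(),(A*B).sum())
Q=np.array([[np.cos(th),-np.sin(th)],[np.sin(th),np.cos(th)]]);t=oc-Q@mc
print("yaw",th,"origin",t,"res",(obs-(mod@Q.T+t)).round(1).tolist())
print("pads",(mod[4:]@Q.T+t).round(1).tolist(),"push26",((Q@np.array([-58,0]))+t).round(1))
```

```text
[[500.0, 136.0], [707.0, 146.0], [717.0, -212.0], [516.0, -218.0], [538.0, 84.0], [541.0, 2.0], [545.0, -77.0], [548.0, -157.0]]
yaw 0.036404612427046804 origin [611.09949162 -35.67063464] res [[0.4, -4.4], [-2.3, -1.6], [-5.6, -0.5], [3.4, 1.7], [0.3, 2.0], [0.7, 0.1], [1.2, 1.1], [1.8, 1.5]]
pads [[537.8, 81.7], [540.7, 1.8], [543.6, -78.2], [546.5, -158.1]] push26 [553.1 -37.8]
```

```bash
python3 -m jog '[[[0,0,0.15,55,-71,-14,0],[0,0,0.293,110,-142,-28,0],[0,0,0.293,165,-214,-42,0],[0,0,0.293,220,-285,-56,0],[0,0,0.293,275,-356,-70,0],[0,0,0.293,330,-427,-84,0],[0,0,0.293,386,-499,-98,0],[0,0,0.293,386,-499,-98,0],[0,0,0.293,386,-499,-98,0],[0,0,0.293,386,-499,-98,0],[0,0,0.293,386,-499,-98,0],[0,0,0.293,386,-499,-98,0],[0,0,0.293,386,-499,-98,0]]]'
python3 - <<'E'
from h import *
s=manip.observe();print(s["t"],s["tool_pos"],s["orientation"],s["force"],s["opening"],s["joint_pos"])
c=eyes.read_camera("wrist");cv2.imwrite("pics/w1.png",c["color"][:,:,::-1]);print(c["vfov"],c["cx"],c["cy"],np.round(c["tool_from_camera"],2).tolist())
E
```

```text
t: 1.82
tool_pos: [537.9, 82.7, 150.8]
orientation: [0.0, -0.019, 1.0, 0.0]
force: [-0.3, 0.0, 0.8]
opening: -0.1
grip_force: 0.0
1.825 [537.88749742  82.70107017 150.76034347] [ 1.68044925e-04 -1.88471324e-02  9.99822311e-01  3.20790698e-04] [-0.29670341  0.03130494  0.83750078] -0.06841048162196839 [ 8.96729164e-02 -5.68893925e-02  1.55261058e+00  6.17912328e-04
  1.64549080e+00 -1.51877368e+00]
65.70646984690485 325.99121851585625 196.0027059795658 [[-0.0, -0.95, -0.32, 81.91], [1.0, -0.0, 0.0, 1.1], [-0.0, -0.32, 0.95, -125.93], [0.0, 0.0, 0.0, 1.0]]
```

View pics/w1.png

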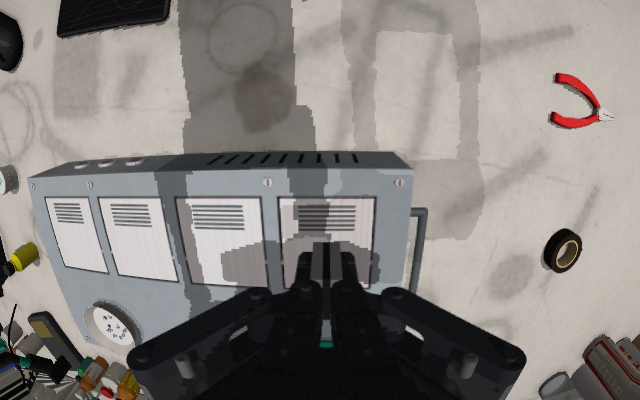

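The wrist view shows the four covers right to left, with pads near (327,218), (218,216), (132,213), (70,213). Their near edges are at row ~197, and the case's front top corners are at (30,179) and (413,169).

Run:
```python
from h import *
s=manip.observe();c=eyes.read_camera("wrist")
for n,p in dict(p1=(327,218),p2=(218,216),p3=(132,213),p4=(70,213),n1=(278,198),n1b=(376,198),n2=(175,197),n2b=(262,197),n4=(45,198),n4b=(90,197)).items(): print(n,wrist_plane(c,s,p,75)[:2].round(1))
```

```text
p1 [539.9  84.9]
p2 [542.1   4.9]
p3 [544.1 -73.2]
p4 [ 549.1 -152.6]
n1 [526.3  50.3]
n1b [523.8 118.3]
n2 [528.7 -29.3]
n2b [526.   38.9]
n4 [ 536.  -188.9]
n4b [ 532.2 -119.5]
```

```bash
python3 -m jog '[[[0,0,0,1,2,-35,0],[0,0,0,1,2,-52,0],[0,0,0,1,2,-56,0],[0,0,0,1,2,-58,0],[0,0,0,1,2,-59,0],[0,0,0,1,2,-59,0]]]'
```

```text
t: 2.68
tool_pos: [539.8, 83.3, 92.0]
orientation: [0.001, -0.018, 1.0, 0.0]
force: [0.3, 0.0, 0.9]
opening: -0.2
grip_force: 0.5
```

```bash
python3 -m jog '[[[0,0,0,0,0,-1,0],[0,0,0,0,0,-1,0]]]'; python3 -m jog '[[[0,0,0,0,0,-0.7,0],[0,0,0,0,0,-0.7,0]]]'
```

```text
t: 2.92
tool_pos: [539.7, 83.3, 90.7]
orientation: [0.001, -0.018, 1.0, 0.0]
force: [0.2, -0.2, 1.6]
opening: -0.3
grip_force: 0.8
t: 3.18
tool_pos: [539.6, 83.3, 89.7]
orientation: [0.0, -0.018, 1.0, 0.0]
force: [0.3, 0.4, 1.3]
opening: 0.1
grip_force: 0.8
```

```bash
python3 -m jog '[[[0,0,0,0,0,-0.7,0],[0,0,0,0,0,-0.7,0]]]'; python3 -m jog '[[[0,0,0,0,0,-0.7,0],[0,0,0,0,0,-0.7,0]]]'
python3 - <<'E'
from h import *
c=eyes.read_camera("wrist");cv2.imwrite("pics/w2.png",c["color"][150:350,150:470,::-1].repeat(2,0).repeat(2,1))
E
```

```text
t: 3.42
tool_pos: [539.5, 83.3, 88.9]
orientation: [0.0, -0.018, 1.0, 0.0]
force: [1.6, 0.9, 1.4]
opening: -0.2
grip_force: 0.7
t: 3.68
tool_pos: [539.4, 83.3, 88.1]
orientation: [-0.0, -0.018, 1.0, 0.0]
force: [1.3, -1.0, 1.2]
opening: 0.1
grip_force: 0.6
```

View pics/w2.png

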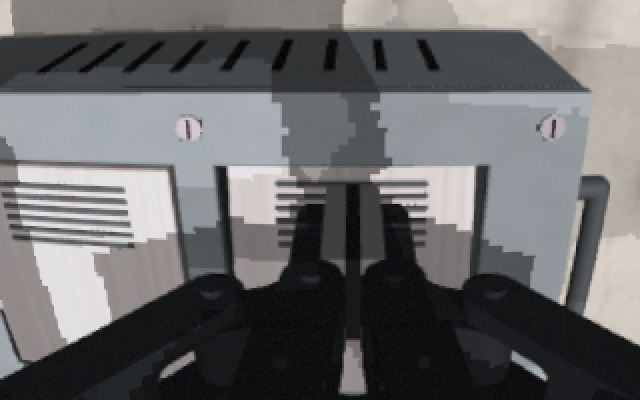

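The dark side walls around cover1 show that it is sinking freely under the tips, about 4 mm down with only ~1 N. I press a bit further to confirm.

```bash
python3 -m jog '[[[0,0,0,1,0,-1.5,0],[0,0,0,2,0,-3,0],[0,0,0,3,0,-4.5,0],[0,0,0,3,0,-4.5,0]]]'
python3 - <<'E'
from h import *
for n in("wrist","scene"):
    c=eyes.read_camera(n);k=c["color"][:,:,::-1]
    cv2.imwrite(f"pics/{n}3.png",k[150:350,150:470].repeat(2,0).repeat(2,1) if n=="wrist" else cv2.resize(k[145:275,260:430],None,fx=4.5,fy=4.5,interpolation=cv2.INTER_CUBIC))
E
```

```text
t: 4.22
tool_pos: [542.3, 83.3, 83.2]
orientation: [-0.0, -0.018, 1.0, -0.0]
force: [-0.6, -0.8, 0.6]
opening: -0.1
grip_force: 0.0
```

View pics/scene3.png

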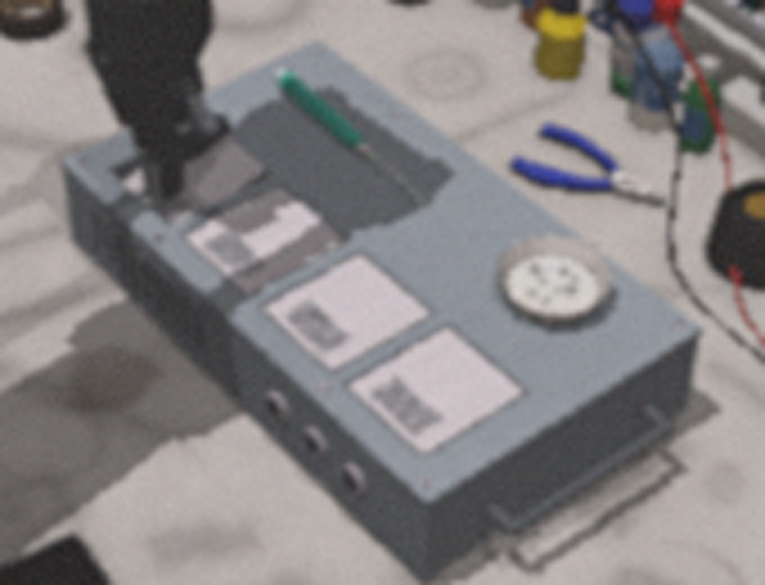

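Cover1 is clearly tipping: its near end has sunk and its far end is up at crop (250,165). I keep opening it.

```bash
python3 -m jog '[[[0,0,0,2,0,-4,0],[0,0,0,4,0,-8,0],[0,0,0,5,0,-12,0],[0,0,0,6,0,-15,0],[0,0,0,7,0,-18,0],[0,0,0,8,0,-20,0],[0,0,0,8,0,-22,0],[0,0,0,8,0,-22,0]]]'; python3 -m jog '[[[0,0,0,0,0,-1.5,0],[0,0,0,0,0,-3,0],[0,0,0,0,0,-3,0]]]'
```

```text
t: 5.32
tool_pos: [550.1, 83.3, 64.5]
orientation: [0.0, -0.018, 1.0, -0.0]
force: [-10.7, -0.4, 17.8]
opening: -0.2
grip_force: 9.2
t: 5.7
tool_pos: [550.4, 83.4, 64.2]
orientation: [0.001, -0.018, 1.0, -0.0]
force: [-15.8, -0.9, 29.4]
opening: 0.1
grip_force: 15.0
```

```bash
python3 -m jog '[[[0,0,0,-2,0,6,0],[0,0,0,-4,0,6,0],[0,0,0,-4,0,3,0],[0,0,0,-4,0,0,0],[0,0,0,-4,0,0,0]]]'
python3 - <<'E'
from h import *
a=[]
for n,b in(("scene",(145,205,270,350)),("side",(150,270,230,360)),("wrist",(150,300,230,430))):
    k=eyes.read_camera(n)["color"][b[0]:b[1],b[2]:b[3],::-1]; a.append(cv2.resize(k,(400,290),interpolation=cv2.INTER_CUBIC))
cv2.imwrite("pics/m4.png",np.vstack([np.hstack(a[:2]),np.hstack([a[2],a[2]*0])]))
E
```

```text
t: 6.32
tool_pos: [545.9, 83.3, 58.8]
orientation: [-0.001, -0.018, 1.0, -0.0]
force: [-3.2, -0.3, 6.5]
opening: -0.2
grip_force: 3.6
```

View pics/m4.png

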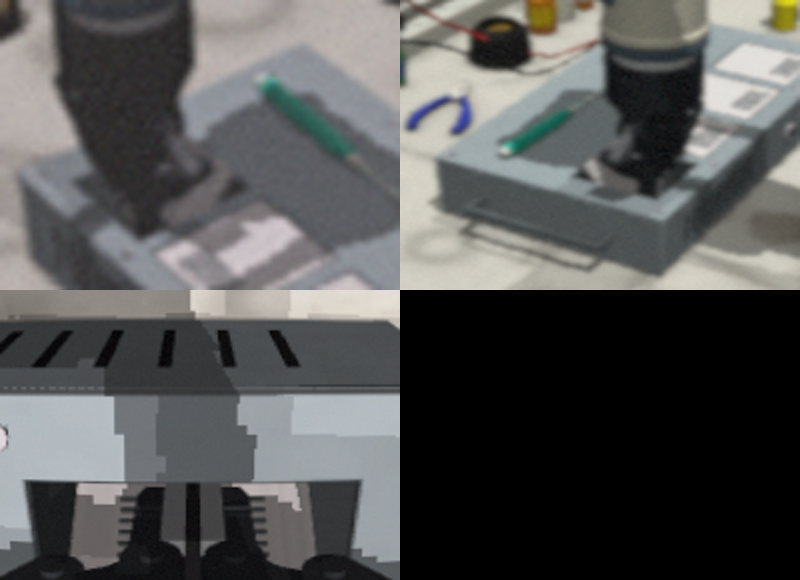

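```bash
python3 -m jog '[[[0,0,0,0,0,-1.5,0],[0,0,0,0,0,-3,0],[0,0,0,0,0,-3,0]]]'; python3 -m jog '[[[0,0,0,1,0,-1,0],[0,0,0,1,0,-1,0]]]'
```

```text
t: 6.85
tool_pos: [546.2, 83.3, 58.3]
orientation: [-0.0, -0.018, 1.0, -0.0]
force: [-10.0, -1.0, 17.2]
opening: 0.0
grip_force: 9.1
t: 7.1
tool_pos: [546.6, 83.3, 58.1]
orientation: [-0.001, -0.018, 1.0, -0.0]
force: [-16.0, -2.1, 24.4]
opening: -0.1
grip_force: 13.1
```

Two contact points both stop stiffly, and the line between them slopes at about 1.0 rad, so the cover is on its stop. I retract and check.

```bash
python3 -m jog '[[[0,0,0,-3,0,4,0],[0,0,0,-5,0,12,0],[0,0,0,-5,0,40,0],[0,0,0,-20,0,95,0],[0,0,0,-60,0,140,0],[0,0,0,-110,0,170,0],[0,0,0,-110,0,170,0],[0,0,0,-110,0,170,0]]]'
python3 - <<'E'
from h import *
a=[]
for n,b in(("scene",(140,280,260,440)),("side",(140,280,230,410))):
    k=eyes.read_camera(n)["color"][b[0]:b[1],b[2]:b[3],::-1]; a.append(cv2.resize(k,(400,320),interpolation=cv2.INTER_CUBIC))
k=eyes.read_camera("wrist")["color"][150:400,:,::-1]
cv2.imwrite("pics/m5.png",np.vstack([np.hstack(a),cv2.resize(k,(800,280))]))
E
```

```text
t: 8.1
tool_pos: [437.6, 83.3, 223.9]
orientation: [-0.0, -0.018, 1.0, -0.0]
force: [-0.6, 0.3, 0.0]
opening: -0.2
grip_force: 0.0
```

View pics/m5.png

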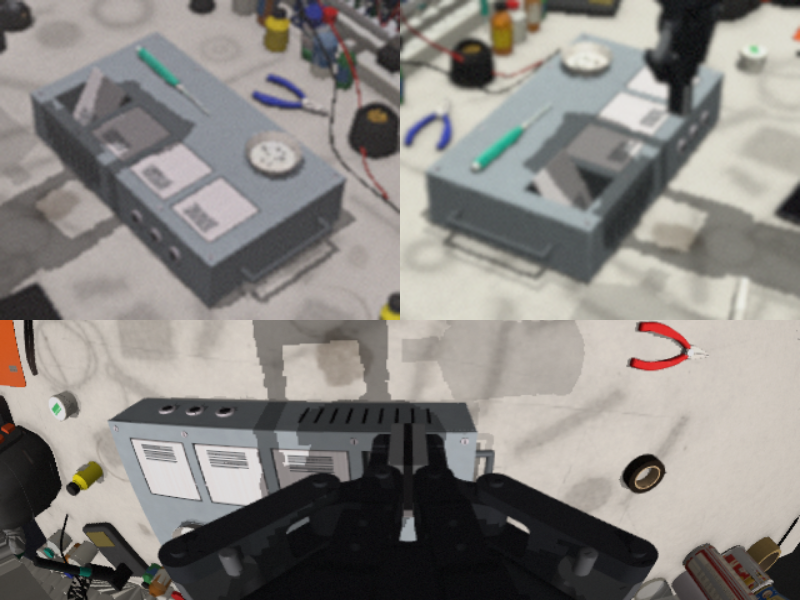

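Cover1 stands steeply open at scene (98,95). Covers 2–4 are closed, the screwdriver and dish haven't moved, and the robot is clear of everything.

```bash
python3 -c "
from workcell import close_job
print(close_job())"
```

```text
the job is handed in; nothing more can be done
None
```

Cover1 (leftmost) was the uncaught one: it tipped at the first press, and I pushed it to its stop and left it open, with covers 2–4 never pressed and still closed, nothing else touched, and the job handed in at about 8 s.

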